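# Nest the wide cup and index the shot-filling turntable

### The job

Pick up the wide empty steel cup from the bench and lower it, without dropping it, upright and fully home into the matching wide cup fixed on the turntable. Then turn the turntable until it clicks into its stop with that pair of cups right under the filling pipe, and let go. Leave the other things on the bench where they are.

Things in the scene. Friction and masses are not known exactly. Their poses are not given: they have to be found in the camera images.
- cup_wide: the wide loose steel cup: open, round, tapered, 55 mm high, 62 mm across its rim and 40 mm across its foot, wall 2.5 mm, heavy bottom with its inner floor 24 mm above the underside, about 180 g; stands upright on the bench. Origin at the centre of its underside, z up.
- cup_narrow: the narrow loose steel cup, 45 mm high, 44 mm across the rim and 28 mm across the foot; not needed, a bystander. Origin at the centre of its underside.
- jar: closed amber glass jar with a steel cap, 56 mm across, 75 mm high; a bystander. Origin at the centre of its underside.
- hammer: hammer, 240 mm long, lying at the far side; a bystander. Origin on the bench under the middle of its length, x towards the head.
- bench_block: dark steel bench block, 75 x 75 x 22 mm; a bystander. Origin at the centre of its underside.
- brush: bench brush, 170 mm long, lying flat; a bystander. Origin under the middle of its length.
- mandrel: tapered steel ring mandrel standing on a round wooden foot (70 mm across), 175 mm high in all; a bystander. Origin at the centre of its underside.
- station: the fixed filling station: a grey foot carrying the turntable, and beside it a grey dispenser box (120 x 150 x 210 mm, its front face 147 mm from the turntable axis, a clear drum on top to 292 mm) from which a 20 mm thick filling pipe reaches over the turntable. Origin on the bench on the turntable axis; its x axis points from that axis to the dispenser, z up.
- turntable (a joint): angle of the turntable about its vertical axis (rad, counter-clockwise from above positive), from -0.8 to 2.6. At 0 the fixed wide cup is right under the pipe; there a spring plunger clicks between two rim pins and holds it (pulls in from 0.06 either side; a like stop for the narrow cup is at 2.09). About 1 N at the handle turns it, 6 N passes a pin; it stays where left.
- hub (a point): centre of the turntable (aluminium disc 208 mm across) on its upper face, 47 mm above the bench, on its axis.
- handle (a point): the turntable's upright black handle: a round post 16 mm across on the disc, 88 mm from the axis, top 117 mm above the bench; the point is on its axis, 15 mm below its top.
- wide_seat (a point): centre of the inner floor of the fixed wide cup, 78 mm from the axis: the loose wide cup's underside comes to rest here. Same shape as the loose cup: rim 31 mm above this point (102 mm above the bench), 57 mm across inside. Once home (2 mm play) the loose rim stands 24 mm above the fixed rim. The fixed narrow cup is 120 degrees clockwise from it, the handle 120 counter-clockwise.
- pipe_mouth (a point): lower mouth of the filling pipe (22 mm across), 139 mm above the bench, 78 mm from the turntable axis.

How it is judged (in metres and radians):
On the way, in this order (a step that is already met when the one before it is completed fails the run):
1. the wide cup has been lowered nearly home into the fixed wide cup while still held in the fingers, with the turntable not yet at its stop (horizontal distance between cup_wide and wide_seat below 0.006 m and z of cup_wide in the frame of wide_seat below 0.01 m and angle between cup_wide's own z axis and vertical below 0.12 rad and contact force between the fingers and cup_wide above 0.5 N and value of joint turntable above 0.3 rad), for 0.05 s.
2. the turntable is at its stop, with the nested cups under the filling pipe (value of joint turntable between -0.06 and 0.06 rad and horizontal distance between cup_wide and wide_seat below 0.006 m and z of cup_wide in the frame of wide_seat below 0.005 m and angle between cup_wide's own z axis and vertical below 0.12 rad), for 0.2 s.
At the end, for the whole second after the job is handed in: The wide cup stands in the fixed wide cup, its underside within 5 mm of the inner floor and 6 mm of its centre, tilted less than 0.12 rad, at rest, and the turntable is within 0.05 rad of its stop at 0, under the filling pipe (horizontal distance between cup_wide and wide_seat below 0.006 m and z of cup_wide in the frame of wide_seat below 0.005 m and angle between cup_wide's own z axis and vertical below 0.12 rad and value of joint turntable between -0.05 and 0.05 rad and linear speed of cup_wide below 0.03 m/s); the robot touches nothing.
It fails at once if a bystander (narrow cup, jar, hammer, bench block, brush or mandrel) has been moved more than 40 mm (distance of any of cup_narrow, jar, hammer, bench_block, brush, mandrel from where it was at the start of the episode above 0.04 m).
It also fails if it takes over 53 s, if anything falls off the work surface, if the arm or the gripper's body presses on something with over 40 N, if the wrist force passes 120 N, or if a joint passes its speed limit or range.

### The arm

A 6-joint arm with a two-finger parallel gripper is mounted at the origin on the work surface. World frame = base frame: x ahead of the robot, y to its left, z up, the work surface at z = 0. Lengths are in mm, angles in rad, forces in N, time in s.
With the tool pointing down it reaches from about 400 to 925 mm from the base axis. Payload 12.5 kg.
Tool frame: the origin (TCP) lies at the very end of the fingers, on their centre line; the grasp point (between the pads) lies behind it (env.grip_depth is the z of the grasp point in the tool frame, in mm); z points along the fingers, y is the line along which they close (so a half turn about z gives the same grasp; the last joint's range is limited). The gripper opens to 95 mm and grips with 3 to 60 N. Pads are 20 mm wide; open, the fingers measure 119 mm over their backs; the gripper's body (75 mm by 180 mm) begins 59 mm behind the grasp point.
Start: joints at [1.034, 0.491, 1.559, -0, 1.092, -0.106], TCP at [260.986, 567.923, 184.061] pointing down, gripper open.
Joint ranges: [-3.1, 3.1], [-0.84, 2.19], [0.05, 2.79], [-1.13, 4.28], [0.06, 2.93], [-2.69, 2.69]. Speed limits (rad/s): [2.22, 2.22, 2.79, 3.14, 3.14, 3.14].

### API

Orientations are given as [roll, pitch, yaw] about the fixed x, y, z axes, in that order (R = Rz(yaw) Ry(pitch) Rx(roll)).
In Python, from cell import env, optics gives the robot as it stands.
- The arm moves only by the tool step_arm, never from a script. Its argument "moves" is a list of rows, each an object of numbers: "tx", "ty", "tz": the shift along the tool's x, y, z in mm; "roll": the turn about the tool's z in rad. In form: [{"tx": .., "ty": .., "tz": .., "roll": ..}, ...]. A call has 1 to 12 rows; each row is the pose to reach, as a shift and turn from the pose commanded when the call began, along the tool's axes at that moment; what a row does not reach only later rows make up. A row lasts 1/12 s, in which the tool goes at most 41.7 mm and 7.16 degrees, less where a joint would pass 70% of its speed; a pose out of reach is approached as far as the arm can. A call with a gripper value outside its range is refused whole. "grip" is the finger opening in mm, from 0 to 95.1, set as the call begins (left out, the last holds). The fingers move at their own pace and stop on an object; the grip force is fixed at half the most. Time passes only in rows, so rows that repeat a pose let the fingers close. It gives the time, the measured TCP pose, the force, the opening and the grip force at its end, in the units of the state.
- env.state(): the state, without advancing time (a new reading comes with each control period).
- optics.read_camera(name): name is "scene" or "top" or "wrist"; returns a dict with "pixels" (420x560x3 uint8, blue, green, red), "mtx" (3x3 intrinsics, pixels), "view" (4x4, takes a point from world to camera coordinates). Camera axes: x right, y down, z forward; pixel columns grow to the right and rows downward; lengths in mm; the calibration is good to about 2 mm. The wrist camera is an equidistant fisheye: a pixel r from the principal point sees the ray r / f radians off the axis. A picture is of the moment at which its call begins. There is no depth.
- env.job_done(): hands the job in; it is judged then, once.
The state is a dict: "t": time; "joints": joint angles; "qvel": joint speeds; "tau": joint torques, N m; "eef_pos": TCP position; "tcp_rot": TCP orientation; "ft_force": force on the tool from outside, world axes, zero at the start; "moment": the same for the moment, N m; "opening": opening from 0.0 (shut) to 1.0 (fully open); "grip_force": force on a finger pad.
Only numpy, scipy, OpenCV 4.12 (cv2) and the standard library are available. Lean on these libraries where they do the work, as an engineer would, in place of code of your own. Each camera call takes 0.05 s, during which the arm holds its last target. There are 200 camera calls.

## Working session

There is one attempt and no reset: what is moved stays moved. The work goes in short steps, Python scripts to look and compute and a tool call to move; the robot and the scene stay as the last step left them, time stands still between calls to the robot, and variables do not carry over. Pictures are saved under pics/ and viewed, at most 10 in all, crops included, and the job is handed in when it is done.

Besides the shell and the picture viewer there is one more tool, called as name([rows], argument=value, ...), one row to a line, values as JSON. step_arm: Moves the arm, as the interface text tells. Its arguments: {"type":"object","properties":{"moves":{"type":"array"},"grip":{"type":"number"}},"required":["moves"]}

```bash
ls; mkdir -p pics; cat > h.py <<'E'
import numpy as np, cv2, pickle
from cell import env, optics
def snap(n, fn):
    d=optics.read_camera(n); cv2.imwrite('pics/'+fn+'.png',d['pixels']); pickle.dump({k:np.array(d[k]) for k in('pixels','mtx','view')},open('pics/'+fn+'.pkl','wb')); return d
def load(fn): return pickle.load(open('pics/'+fn+'.pkl','rb'))
def ray(d,u,v,fish=False):
    K=d['mtx']; a=np.array([(u-K[0,2])/K[0,0],(v-K[1,2])/K[1,1]])
    if fish:
        t=np.hypot(*a); c=np.r_[a/max(t,1e-9)*np.sin(t),np.cos(t)]
    else: c=np.r_[a,1]
    R=d['view'][:3,:3]; o=-R.T@d['view'][:3,3]; r=R.T@c; return o,r/np.linalg.norm(r)
def onz(d,u,v,z,fish=False):
    o,r=ray(d,u,v,fish); return o+r*(z-o[2])/r[2]
def tri(*rays):
    A=sum(np.eye(3)-np.outer(r,r) for o,r in rays); b=sum((np.eye(3)-np.outer(r,r))@o for o,r in rays)
    return np.linalg.solve(A,b)
def proj(d,p,fish=False):
    c=(d['view']@np.r_[p,1])[:3]
    if fish:
        t=np.arctan2(np.hypot(c[0],c[1]),c[2]); a=c[:2]/np.hypot(c[0],c[1])*t
    else: a=c[:2]/c[2]
    return a*[d['mtx'][0,0],d['mtx'][1,1]]+d['mtx'][:2,2]
E
python3 - <<'E'
from h import *
for n in('scene','top','wrist'):
    d=snap(n,n+'0'); o,_=ray(d,0,0); print(n,d['mtx'].round(1).tolist(),o.round(0))
print(env.state(),env.grip_depth)
E
```

```text
pics
scene [[540.1, 0.0, 284.4], [0.0, 540.1, 218.5], [0.0, 0.0, 1.0]] [1040.  879.  865.]
top [[525.2, 0.0, 273.8], [0.0, 525.2, 210.5], [0.0, 0.0, 1.0]] [ 356.  178. 1239.]
wrist [[325.2, 0.0, 281.1], [0.0, 325.2, 201.3], [0.0, 0.0, 1.0]] [193. 599. 384.]
{'t': 0.15, 'joints': array([ 1.03439313e+00,  4.91391816e-01,  1.55929842e+00, -1.42464447e-05,
        1.09168657e+00, -1.05589654e-01]), 'qvel': array([-1.05709310e-03, -1.68470900e-03, -2.49200843e-03,  6.69878763e-04,
       -8.68820356e-04,  7.50618157e-05]), 'tau': array([ 1.73224853e-03, -6.12893057e+01, -2.58278739e+01,  6.92476030e-02,
        4.73532372e-02, -9.46569185e-05]), 'eef_pos': array([260.88438262, 567.73562371, 183.6179873 ]), 'tcp_rot': array([-3.14081153e+00, -7.00785401e-05,  2.71078565e+00]), 'ft_force': array([-0.1350445 , -0.30310458,  0.27775735]), 'moment': array([0.00121492, 0.01667117, 0.01795647]), 'grip_force': 0.0, 'opening': 1.0007107128296062} -18.8
```

View pics/scene0.png

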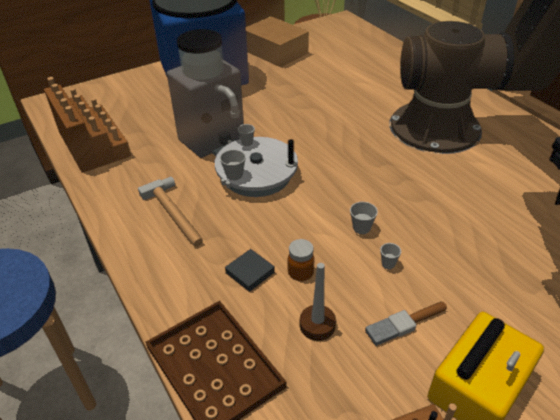

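View pics/top0.png

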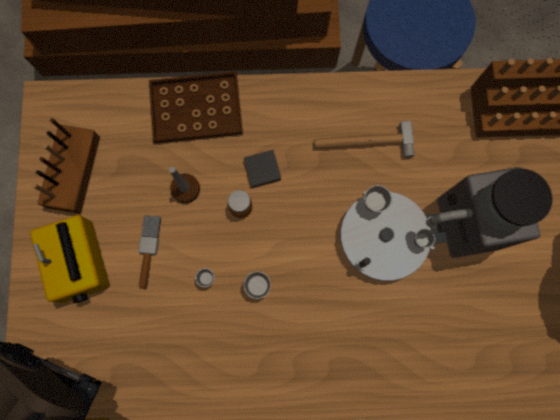

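View pics/wrist0.png

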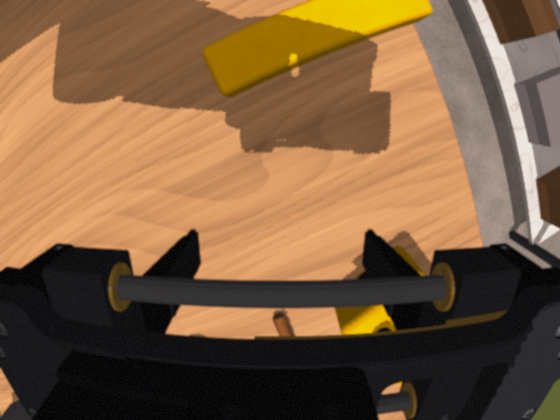

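The scene view shows the wide cup at (363,217) and the narrow cup at (390,257), with the turntable around (256,165), the fixed wide cup at (234,163) and the handle at (291,152). In the top view the wide cup is at (257,286), the hub at (386,236), the fixed wide cup at (376,203), the handle at (364,262) and the pipe end near (432,220). The wrist view shows only the bench and the yellow box.

```bash
python3 - <<'E'
from h import *
S=load('scene0');T=load('top0')
print('base',proj(T,[0,0,0]),proj(S,[0,0,0]))
def crop(d,u,v,w,h,s): 
    c=d['pixels'][v-h:v+h,u-w:u+w]; return cv2.resize(c,None,fx=s,fy=s,interpolation=cv2.INTER_CUBIC)
a=crop(S,258,163,50,37,4);b=crop(T,395,232,50,37,4)
c=crop(S,376,232,50,37,4);e=crop(T,238,284,50,37,4)
cv2.imwrite('pics/m.png',np.vstack([np.hstack([a,b]),np.hstack([c,e])]))
for n,p in dict(cup=[(363,212),(257,286)],hub=[(256,158),(386,236)],fix=[(234,158),(376,202)],handtop=[(291,142),(364,262)]).items():
    print(n,tri(ray(S,*p[0]),ray(T,*p[1])).round(1))
E
```

```text
base [361.78094019 481.49523154] [434.51320088 127.27786092]
cup [427.4 215.3  50.2]
hub [531.7 -81.6  54.4]
fix [602.8 -55.7  99. ]
handtop [468.3 -17.4 116.4]
```

View pics/m.png

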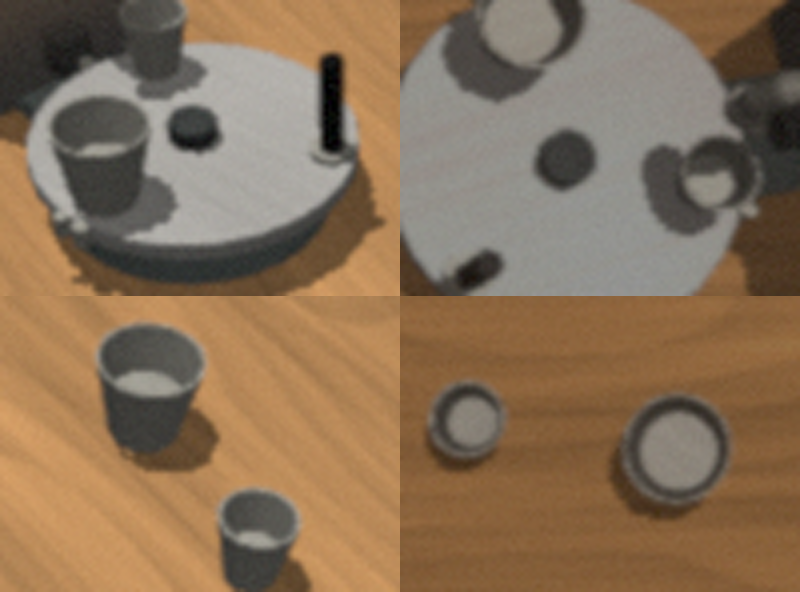

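```bash
cat >> h.py <<'E'
def todo(target,yaw):
    s=env.state(); y=s['tcp_rot'][2]; dx,dy,dz=np.array(target)-s['eef_pos']
    c,n=np.cos(y),np.sin(y)
    r=-(yaw-y); r=(r+np.pi/2)%np.pi-np.pi/2 if False else (r+np.pi)%(2*np.pi)-np.pi
    print('tx %.1f ty %.1f tz %.1f roll %.3f'%(c*dx+n*dy, n*dx-c*dy, -dz, r), 'rows', np.hypot(dx,dy)/41.7, abs(r)/.125)
E
python3 - <<'E'
from h import *
S=load('scene0');T=load('top0')
for n,p in dict(cup=[(363.75,210.8),(257,285.3)],fix=[(233,157.8),(377.5,201.5)],handtop=[(291.0,141),(364.5,261)]).items():
    P=tri(ray(S,*p[0]),ray(T,*p[1])); print(n,P.round(1), proj(S,P)-p[0])
# disc ellipse in top
hsv=cv2.cvtColor(T['pixels'],cv2.COLOR_BGR2HSV); m=((hsv[...,1]<40)&(hsv[...,2]>95)).astype(np.uint8)*255
m=cv2.morphologyEx(m,cv2.MORPH_CLOSE,np.ones((5,5)))
cs,_=cv2.findContours(m[180:290,330:440],cv2.RETR_EXTERNAL,cv2.CHAIN_APPROX_NONE); c=max(cs,key=cv2.contourArea)
h=cv2.convexHull(c); (x,y),r=cv2.minEnclosingCircle(h); print('disc',x+330,y+180,r, onz(T,x+330,y+180,47))
print('knob',onz(T,386.5,235,57),'pipe',onz(T,467,213,155),onz(T,432,220,155))
todo([427,215,184],np.pi/2)
E
```

```text
cup [427.8 215.9  54.8] [0.27039066 0.0395471 ]
fix [603.9 -59.3  97.9] [1.19895535 0.34199553]
handtop [469.4 -17.4 120. ] [0.79211307 0.18193686]
disc 387.6782684326172 233.52204132080078 47.283447265625 [536.58112772 -85.97556363  47.        ]
knob [531.75470001 -80.83863091  57.        ] pipe [ 558.71591249 -231.91490743  155.        ] [ 546.0319153  -157.06513377  155.        ]
tx -298.2 ty -251.1 tz -0.4 roll 1.140 rows 9.349960253199812 9.119914597164353
```

step_arm([
  {"tx": -30,"ty": -25,"tz": 0,"roll": 0.12},
  {"tx": -60,"ty": -50,"tz": 0,"roll": 0.24},
  {"tx": -90,"ty": -75,"tz": 0,"roll": 0.36},
  {"tx": -120,"ty": -100,"tz": 0,"roll": 0.48},
  {"tx": -150,"ty": -125,"tz": 0,"roll": 0.6},
  {"tx": -180,"ty": -150,"tz": 0,"roll": 0.72},
  {"tx": -210,"ty": -175,"tz": 0,"roll": 0.84},
  {"tx": -240,"ty": -200,"tz": 0,"roll": 0.96},
  {"tx": -270,"ty": -225,"tz": 0,"roll": 1.08},
  {"tx": -298,"ty": -251,"tz": 0,"roll": 1.14},
  {"tx": -298,"ty": -251,"tz": 0,"roll": 1.14},
  {"tx": -298,"ty": -251,"tz": 0,"roll": 1.14},
])

```text
t: 1.15
eef_pos: [427.6, 213.8, 184.0]
tcp_rot: [-3.141, -0.0, 1.567]
ft_force: [-0.4, 0.3, -0.4]
opening: 0.996
grip_force: 0.0
```

```bash
python3 - <<'E'
from h import *
W=snap('wrist','wrist1'); print(env.state()['eef_pos'],env.state()['tcp_rot'],proj(W,[427.8,215.9,55],True))
E
```

```text
[427.08735385 214.96967463 183.98571249] [-3.14141120e+00 -1.88695328e-04  1.56956742e+00] [281.01771784 184.18300957]
```

View pics/wrist1.png

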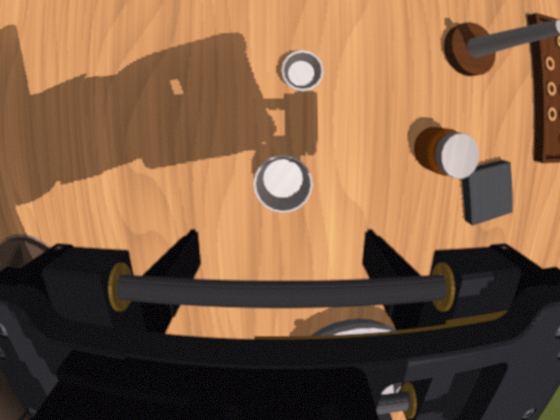

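The wrist view has the wide cup's rim centred at about (283,184), against a predicted (281,184). The grasp therefore needs about +1.4 mm in x.

step_arm([
  {"tx": 1,"ty": 1.6,"tz": 35},
  {"tx": 1,"ty": 1.6,"tz": 70},
  {"tx": 1,"ty": 1.6,"tz": 105},
  {"tx": 1,"ty": 1.6,"tz": 130},
  {"tx": 1,"ty": 1.6,"tz": 147},
  {"tx": 1,"ty": 1.6,"tz": 147},
  {"tx": 1,"ty": 1.6,"tz": 147},
], grip=95)

```text
validation failed for argument at $.mo...
```

step_arm([
  {"tz": 0},
  {"tz": 0},
  {"tz": 0},
  {"tz": 0},
  {"tz": 0},
  {"tz": 0},
  {"tz": 0},
  {"tz": 0},
  {"tz": 0},
  {"tz": 0},
], grip=50)

```text
validation failed for argument at $.mo...
```

step_arm([
  {"tx": 1,"ty": 1.6,"tz": 35,"roll": 0},
  {"tx": 1,"ty": 1.6,"tz": 70,"roll": 0},
  {"tx": 1,"ty": 1.6,"tz": 105,"roll": 0},
  {"tx": 1,"ty": 1.6,"tz": 130,"roll": 0},
  {"tx": 1,"ty": 1.6,"tz": 147,"roll": 0},
  {"tx": 1,"ty": 1.6,"tz": 147,"roll": 0},
  {"tx": 1,"ty": 1.6,"tz": 147,"roll": 0},
], grip=95)

```text
t: 1.78
eef_pos: [427.9, 217.4, 36.7]
tcp_rot: [-3.14, 0.0, 1.573]
ft_force: [0.1, 0.2, -0.0]
opening: 1.002
grip_force: 0.0
```

step_arm([
  {"tx": 0,"ty": 0,"tz": 0,"roll": 0},
  {"tx": 0,"ty": 0,"tz": 0,"roll": 0},
  {"tx": 0,"ty": 0,"tz": 0,"roll": 0},
  {"tx": 0,"ty": 0,"tz": 0,"roll": 0},
  {"tx": 0,"ty": 0,"tz": 0,"roll": 0},
  {"tx": 0,"ty": 0,"tz": 0,"roll": 0},
  {"tx": 0,"ty": 0,"tz": 0,"roll": 0},
  {"tx": 0,"ty": 0,"tz": 0,"roll": 0},
], grip=45)

```text
t: 2.45
eef_pos: [428.6, 216.4, 37.1]
tcp_rot: [3.141, -0.0, 1.571]
ft_force: [-0.0, -0.3, -0.3]
opening: 0.504
grip_force: 0.0
```

```bash
python3 - <<'E'
from h import *
W=snap('wrist','wrist2');S=snap('scene','scene2'); c=cv2.resize(S['pixels'][150:300,290:450],None,fx=2.6,fy=2.8)
cv2.imwrite('pics/m2.png',np.hstack([cv2.resize(W['pixels'],None,fx=.66,fy=1),c])[:, :800]); print(env.state()['opening'],env.state()['grip_force'],env.state()['eef_pos'])
E
```

```text
0.47838296547902986 0.0 [428.54447781 216.3892004   37.02540107]
```

View pics/m2.png

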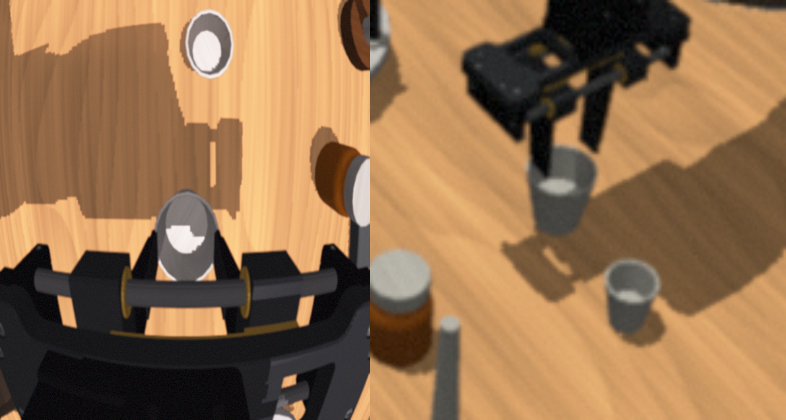

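The wrist view has the cup's rim spanning rows 192–283, centred near column 283. In the scene view the fingertips sit beside the rim, and the cup doesn't look centred between the pads. I'll check the numbers.

```bash
python3 - <<'E'
from h import *
W=load('wrist2'); W1=load('wrist1')
e=env.state()['eef_pos']
print('cam',-W['view'][:3,:3].T@W['view'][:3,3], -W1['view'][:3,:3].T@W1['view'][:3,3])
print(onz(W,283,237,55,True), [onz(W,283,v,55,True).round(1) for v in(192,283)],[onz(W,u,237,55,True).round(1) for u in(237,327)])
print(proj(W,[428.5,216,55],True),proj(W,e,True),proj(W1,[427,215,184],True))
print(onz(W1,283,184,55,True), [proj(load('scene2'),e+np.r_[x,0,0]) for x in(-25,25)], proj(load('scene2'),[428.5,216,55]))
print(tri(ray(W,283,237,True),ray(W1,283,184,True)))
E
```

```text
cam [428.78237202 290.7271696  237.87028445] [428.07608815 288.20505461 384.75094915]
[430.05677133 218.06627198  55.        ] [array([430., 246.,  55.]), array([430.2, 186.1,  55. ])] [array([402.1, 217.9,  55. ]), array([456.8, 217.9,  55. ])]
[280.41986256 240.15824903] [280.53768706 229.28495345] [279.7285157  227.70119811]
[429.85703089 216.09052315  55.        ] [array([371.93776445, 212.86268219]), array([354.24925628, 221.04142655])] [363.7969857  210.89416326]
[430.02524657 213.67472174  43.94952698]
```

step_arm([
  {"tx": 0,"ty": 0,"tz": 0,"roll": 0},
  {"tx": 0,"ty": 0,"tz": 0,"roll": 0},
])

```text
t: 2.72
eef_pos: [428.5, 216.4, 37.0]
tcp_rot: [-3.142, -0.0, 1.571]
ft_force: [0.3, -0.4, -1.6]
opening: 0.469
grip_force: 0.0
```

```bash
python3 - <<'E'
from h import *
W=snap('wrist','wrist3');S=snap('scene','scene3');print(env.state()['opening'],env.state()['grip_force'])
a=cv2.resize(W['pixels'][170:310,190:370],(400,311),interpolation=cv2.INTER_CUBIC)
b=cv2.resize(S['pixels'][175:245,325:415],(400,311),interpolation=cv2.INTER_CUBIC)
cv2.imwrite('pics/m3.png',np.hstack([a,b]))
E
```

```text
0.46924462358798197 0.0
```

View pics/m3.png

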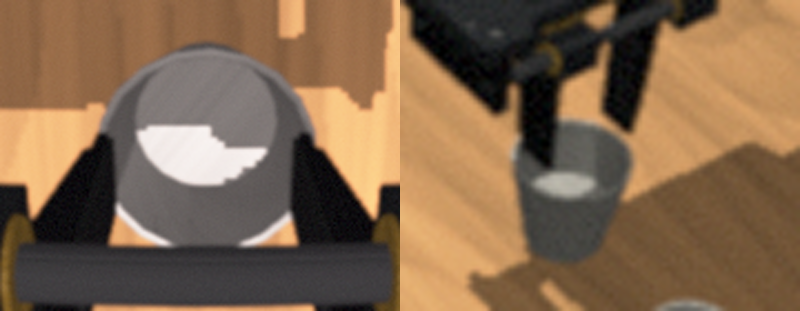

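The wrist crop shows the fingers overlapping both sides of the rim. In the scene crop the +x fingertip ends at about (358,213), which is higher than I expected.

```bash
python3 - <<'E'
from h import *
S=load('scene3');W=load('wrist3')
def onp(d,u,v,y,f=False):
    o,r=ray(d,u,v,f); return (o+r*(y-o[1])/r[1]).round(1)
for y in(206,216,226): print(y,onp(S,325+(553-400)/4.44,175+168/4.44,y),onp(S,325+(523-400)/4.44,175+160/4.44,y),onp(S,325+230/4.44,175+130/4.44,y))
# wrist: finger tip corners (crop px 108,140),(295,140)
for u,v in((100,138),(113,145),(303,138),(293,145),(116,205),(290,205)):
    U,V=190+u*.45,170+v*.45; print(U,V,[onz(W,U,V,z,True).round(1) for z in(37,55)], onp(W,U,V,226,True))
# cup rim: left/right at widest in crop, row ~ 135..., top of rim 50, bottom 247
for u,v in((208,50),(205,247),(100,135),(312,135)): print(onz(W,190+u*.45,170+v*.45,55,True))
E
```

```text
206 [431.6 206.   42.9] [452.  206.   58.4] [382.2 206.   45. ]
216 [440.6 216.   55.1] [460.7 216.   70.4] [392.  216.   57.1]
226 [449.6 226.   67.3] [469.5 226.   82.4] [401.7 226.   69.3]
235.0 232.1 [array([398.3, 214.3,  37. ]), array([401. , 221.1,  55. ])] [402.9 226.   67.8]
240.85 235.25 [array([402.1, 212.1,  37. ]), array([404.5, 219.1,  55. ])] [406.8 226.   72.6]
326.35 232.1 [array([458.9, 214.4,  37. ]), array([456.2, 221.2,  55. ])] [454.3 226.   67.6]
321.85 235.25 [array([456. , 212.1,  37. ]), array([453.5, 219.2,  55. ])] [451.2 226.   72.4]
242.2 262.25 [array([402.2, 192.1,  37. ]), array([404.6, 200.9,  55. ])] [411.3 226.  106. ]
320.5 262.25 [array([456. , 192.1,  37. ]), array([453.5, 201. ,  55. ])] [446.6 226.  106. ]
[430.27147278 245.7604048   55.        ]
[429.64369788 187.56155954  55.        ]
[401.03151639 221.99828974  55.        ]
[458.64748298 222.06356379  55.        ]
```

step_arm([
  {"tx": 0,"ty": 0,"tz": 0,"roll": 0},
  {"tx": 0,"ty": 0,"tz": 0,"roll": 0},
  {"tx": 0,"ty": 0,"tz": 0,"roll": 0},
  {"tx": 0,"ty": 0,"tz": 0,"roll": 0},
  {"tx": 0,"ty": 0,"tz": 0,"roll": 0},
  {"tx": 0,"ty": 0,"tz": 0,"roll": 0},
  {"tx": 0,"ty": 0,"tz": 0,"roll": 0},
  {"tx": 0,"ty": 0,"tz": 0,"roll": 0},
  {"tx": 0,"ty": 0,"tz": 0,"roll": 0},
  {"tx": 0,"ty": 0,"tz": 0,"roll": 0},
], grip=95)

```text
t: 3.65
eef_pos: [428.5, 216.4, 37.0]
tcp_rot: [3.142, -0.0, 1.571]
ft_force: [0.1, -0.2, 0.0]
opening: 0.998
grip_force: 0.0
```

```bash
python3 - <<'E'
from h import *
W=snap('wrist','wrist4');S=snap('scene','scene4');T=snap('top','top4');s=env.state();print(s['opening'],s['grip_force'],s['eef_pos'],s['joints'])
print(proj(T,s['eef_pos']),proj(S,s['eef_pos']))
a=cv2.resize(W['pixels'][200:300,180:390],(400,190),interpolation=cv2.INTER_CUBIC)
b=cv2.resize(S['pixels'][165:245,330:420],(400,356),interpolation=cv2.INTER_CUBIC)
t=T['pixels'][230:330,200:312]; t=cv2.resize(t,(400,356),interpolation=cv2.INTER_CUBIC)
cv2.imwrite('pics/m4.png',np.vstack([np.hstack([b,t]),np.hstack([a,a*0])]))
E
```

```text
1.000191282174099 0.0 [428.55140163 216.42795801  37.05115475] [3.29928573e-01 5.13358926e-01 2.05321726e+00 9.05060823e-05
 5.74946797e-01 3.29828832e-01]
[257.22006982 285.2394198 ] [363.1720847  216.92269493]
```

View pics/m4.png

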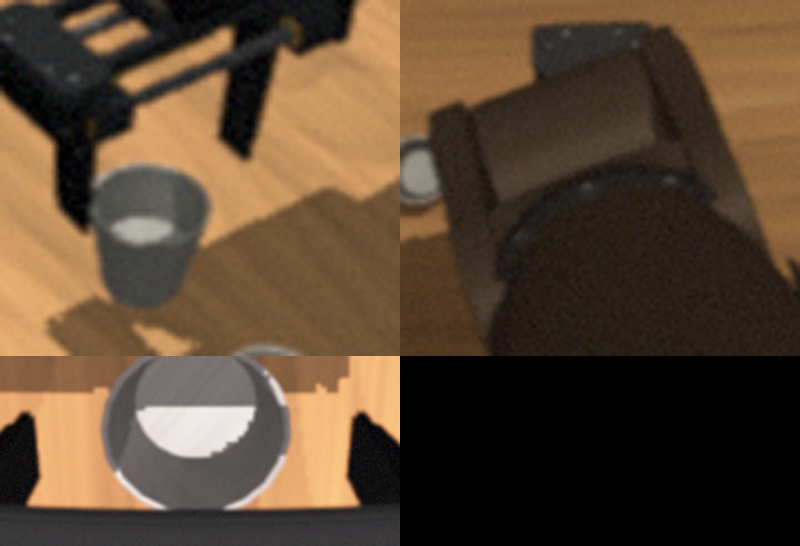

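Both fingertips are visible here: scene (349,217) and (386,201), wrist (369,231) and (194,231). I'll triangulate them to check the real tip height.

```bash
python3 - <<'E'
from h import *
W=load('wrist4');S=load('scene4');W1=load('wrist1');W2=load('wrist3')
for s,w in(((348.7,217.2),(369,231.5)),((385.6,200.6),(193.6,231))):
    P=tri(ray(S,*s),ray(W,*w,True)); print(P.round(1),proj(S,P)-s,proj(W,P,True)-w)
for z in(37,50,60,70,80): print(z,proj(S,[428.5+47.5,216.4,z]),proj(S,[428.5-47.5,216.4,z]),proj(W,[476,226.4,z],True))
o,r=ray(W,281.1,201.3,True);print('axis',r)
E
```

```text
[478.9 226.3  69.1] [0.10256777 0.08779578] [0.1939717  0.46810218]
[379.6 228.2  71.5] [-0.24808107 -0.07255178] [-0.64464178 -0.77692841]
37 [346.12420996 224.81039266] [379.73646889 209.26852962] [352.63372139 214.76121271]
50 [346.52851522 220.53604454] [380.37383453 205.0071887 ] [356.95138645 221.12199276]
60 [346.8436762  217.20413708] [380.87047424 201.68672238] [360.62110226 226.55524085]
70 [347.16252162 213.83327734] [381.37274652 198.32859753] [364.63776563 232.53102503]
80 [347.48511648 210.42277826] [381.88074772 194.93216985] [369.04833738 239.12808874]
axis [ 4.53745169e-04 -2.65250096e-01 -9.64179538e-01]
```

Scene and wrist agree that the real fingertips are at z≈70, while the reported TCP is z=37. The physical fingers therefore end about 33 mm short of the TCP, and the first closing passed above the rim. Going down another 33 mm puts the reported TCP at z=4, which is safe under either reading.

step_arm([
  {"tx": 0.5,"ty": 1.5,"tz": 12,"roll": 0},
  {"tx": 0.5,"ty": 1.5,"tz": 24,"roll": 0},
  {"tx": 0.5,"ty": 1.5,"tz": 33,"roll": 0},
  {"tx": 0.5,"ty": 1.5,"tz": 33,"roll": 0},
])

```text
t: 4.13
eef_pos: [429.3, 216.6, 2.7]
tcp_rot: [-3.139, 0.001, 1.571]
ft_force: [-0.0, 0.3, -0.1]
opening: 1.0
grip_force: 0.0
```

step_arm([
  {"tx": 0,"ty": 0,"tz": 0,"roll": 0},
  {"tx": 0,"ty": 0,"tz": 0,"roll": 0},
  {"tx": 0,"ty": 0,"tz": 0,"roll": 0},
  {"tx": 0,"ty": 0,"tz": 0,"roll": 0},
  {"tx": 0,"ty": 0,"tz": 0,"roll": 0},
  {"tx": 0,"ty": 0,"tz": 0,"roll": 0},
  {"tx": 0,"ty": 0,"tz": 0,"roll": 0},
  {"tx": 0,"ty": 0,"tz": 0,"roll": 0},
  {"tx": 0,"ty": 0,"tz": 0,"roll": 0},
], grip=45)

```text
t: 4.88
eef_pos: [430.0, 217.0, 4.2]
tcp_rot: [3.141, -0.0, 1.571]
ft_force: [-2.0, 0.1, 4.9]
opening: 0.622
grip_force: 30.6
```

step_arm([
  {"tx": 0,"ty": 0,"tz": -10,"roll": 0},
  {"tx": 0,"ty": 0,"tz": -30,"roll": 0},
  {"tx": 0,"ty": 0,"tz": -55,"roll": 0},
  {"tx": 0,"ty": 0,"tz": -80,"roll": 0},
  {"tx": 0,"ty": 0,"tz": -105,"roll": 0},
  {"tx": 0,"ty": 0,"tz": -130,"roll": 0},
  {"tx": 0,"ty": 0,"tz": -146,"roll": 0},
  {"tx": 0,"ty": 0,"tz": -146,"roll": 0},
  {"tx": 0,"ty": 0,"tz": -146,"roll": 0},
])

```text
t: 5.63
eef_pos: [430.0, 216.9, 150.5]
tcp_rot: [3.14, -0.001, 1.571]
ft_force: [1.0, -1.0, -3.1]
opening: 0.619
grip_force: 30.6
```

```bash
python3 - <<'E'
from h import *
W=snap('wrist','wrist5');S=snap('scene','scene5');s=env.state();print(s['opening'],s['grip_force'],s['eef_pos'])
e=s['eef_pos'];print(proj(S,e),proj(W,e+[0,0,51],True))
u,v=proj(S,e+[0,0,30]).astype(int); print(u,v)
a=cv2.resize(W['pixels'][150:310,180:390],(420,320),interpolation=cv2.INTER_CUBIC)
b=cv2.resize(S['pixels'][v-40:v+40,u-47:u+48],(380,320),interpolation=cv2.INTER_CUBIC)
cv2.imwrite('pics/m5.png',np.hstack([a,b]))
todo([604,-59,150],np.pi/2)
E
```

```text
0.6215666597846189 30.62508152172086 [429.42333192 216.65234558 149.07289507]
[367.69951451 178.13828645] [279.42092455 263.03619475]
369 166
tx -275.6 ty 174.6 tz -0.9 roll -0.000 rows 7.824555620170885 0.0007286758616160682
```

View pics/m5.png

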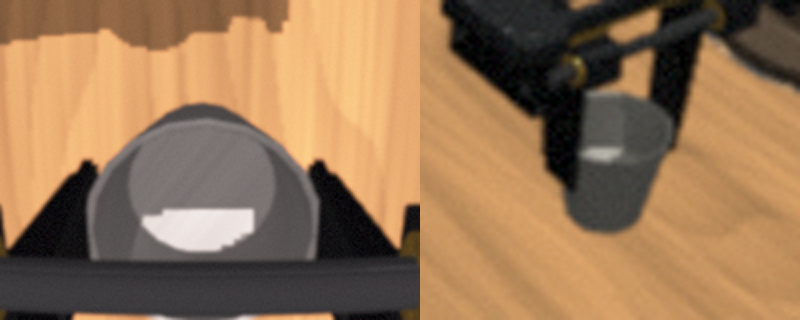

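step_arm([
  {"tx": 0,"ty": 0,"tz": -15,"roll": 0},
  {"tx": -5,"ty": 2,"tz": -32,"roll": 0},
  {"tx": -15,"ty": 7,"tz": -46,"roll": 0},
  {"tx": -30,"ty": 16,"tz": -50,"roll": 0},
  {"tx": -50,"ty": 26,"tz": -50,"roll": 0},
  {"tx": -70,"ty": 37,"tz": -50,"roll": 0},
  {"tx": -90,"ty": 48,"tz": -50,"roll": 0},
  {"tx": -110,"ty": 58,"tz": -50,"roll": 0},
  {"tx": -130,"ty": 69,"tz": -50,"roll": 0},
  {"tx": -150,"ty": 80,"tz": -50,"roll": 0},
  {"tx": -170,"ty": 90,"tz": -50,"roll": 0},
  {"tx": -190,"ty": 101,"tz": -50,"roll": 0},
])

```text
t: 6.73
eef_pos: [530.8, 25.8, 198.3]
tcp_rot: [-3.139, -0.0, 1.571]
ft_force: [-0.4, -0.1, -2.0]
opening: 0.622
grip_force: 30.6
```

step_arm([
  {"tx": -20,"ty": 11,"tz": 0,"roll": 0},
  {"tx": -40,"ty": 22,"tz": 0,"roll": 0},
  {"tx": -60,"ty": 33,"tz": 0,"roll": 0},
  {"tx": -80,"ty": 44,"tz": 0,"roll": 0},
  {"tx": -100,"ty": 54,"tz": 0,"roll": 0},
  {"tx": -118,"ty": 64,"tz": 0,"roll": 0},
  {"tx": -132,"ty": 71,"tz": 0,"roll": 0},
  {"tx": -138,"ty": 73,"tz": 0,"roll": 0},
  {"tx": -138,"ty": 73,"tz": 0,"roll": 0},
  {"tx": -138,"ty": 73,"tz": 0,"roll": 0},
  {"tx": -138,"ty": 73,"tz": 0,"roll": 0},
])

```text
t: 7.65
eef_pos: [603.6, -110.2, 199.8]
tcp_rot: [-3.141, -0.0, 1.571]
ft_force: [0.0, -0.3, -2.3]
opening: 0.622
grip_force: 30.6
```

```bash
python3 - <<'E'
from h import *
W=snap('wrist','wrist6');s=env.state();e=s['eef_pos'];print(s['t'],s['opening'],s['grip_force'],e,s['tcp_rot'])
print('pred fix',proj(W,[604,-59,102],True),'held',proj(W,e+[0,0,51],True))
cv2.imwrite('pics/m6.png',cv2.resize(W['pixels'][60:320,120:440],(800,600),interpolation=cv2.INTER_CUBIC))
E
```

```text
7.7 0.6182013876359078 30.624615817014273 [ 603.65861075 -110.1286705   200.02667313] [-3.14134229e+00 -3.21048161e-04  1.57162438e+00]
pred fix [281.40591919 139.23636884] held [280.60170507 263.92735344]
```

View pics/m6.png

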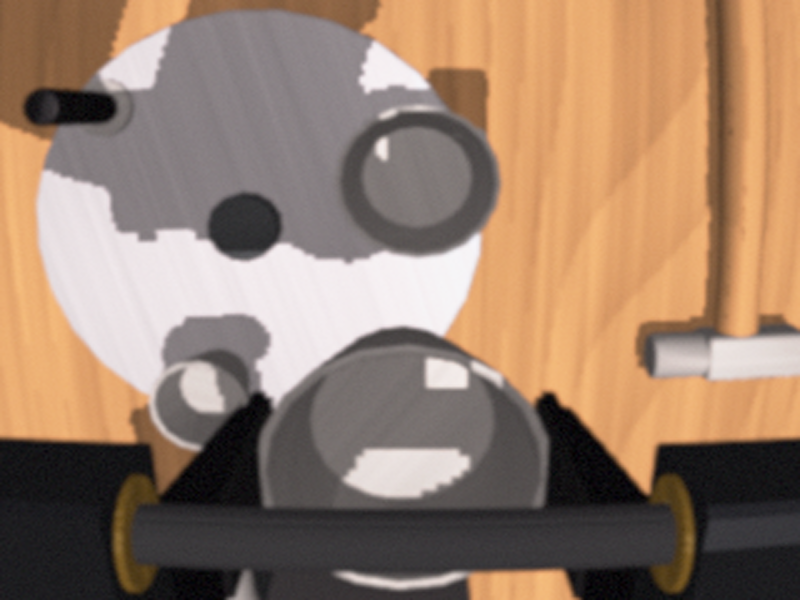

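The wrist view shows the fixed wide rim spanning crop x 342–498 and y 107–255, centred near (288,138) in full pixels. The held rim spans x 260–549 with its top at y 345, and the handle top is at crop (45,107).

```bash
python3 - <<'E'
from h import *
W=load('wrist6')
f=lambda x,y:(120+x/2.5-.3,60+y/2.308-.3)
def P(z,pts): return [onz(W,*f(*p),z,True).round(1)[:2] for p in pts]
for z in(99,102,105): print('fix',z,P(z,[(342,181),(498,181),(420,107),(420,255)]))
for z in(247,251,255): print('held',z,P(z,[(260,470),(549,470),(404,345),(404,588)]))
print('disc',P(47,[(37,205),(482,230),(255,10),(245,224)]))
print('handle',P(117,[(25,107),(65,107),(45,88),(45,125)]))
print('handle base',P(47,[(110,107)]),'narrow',P(92,[(150,400),(248,400)]))
E
```

```text
fix 99 [array([580.9, -58.1]), array([638.8, -57.9]), array([609.7, -28.4]), array([610. , -88.4])]
fix 102 [array([581.2, -57.9]), array([638.5, -57.6]), array([609.6, -28.5]), array([609.9, -87.9])]
fix 105 [array([581.4, -57.7]), array([638.1, -57.4]), array([609.6, -28.5]), array([609.9, -87.4])]
held 247 [array([ 573.5, -112.2]), array([ 634.7, -112.1]), array([604. , -82.1]), array([ 604.1, -144.6])]
held 251 [array([ 574.3, -110.2]), array([ 633.9, -110.1]), array([603.9, -80.9]), array([ 604.1, -141.8])]
held 255 [array([ 575.1, -108.3]), array([ 633.1, -108.1]), array([603.9, -79.7]), array([ 604.1, -139. ])]
disc [array([432.7, -69.6]), array([638.2, -85.2]), array([539.4,  20.5]), array([533.5, -82. ])]
handle [array([463.5, -22.7]), array([480.2, -24. ]), array([472.2, -15.7]), array([471.7, -30.7])]
handle base [array([472.2, -22.7])] narrow [array([ 497.4, -155.4]), array([ 540. , -154.6])]
```

```bash
python3 - <<'E'
from h import *
S=load('scene0');T=load('top0')
for p in([609.8,-58.2,102],[604,-59,102]): print(proj(S,p),proj(T,p))
c=T['pixels'][178:228,350:405]; g=cv2.GaussianBlur(cv2.cvtColor(cv2.resize(c,None,fx=4,fy=4,interpolation=cv2.INTER_CUBIC),cv2.COLOR_BGR2GRAY),(5,5),0)
print('top',[(350+x/4,178+y/4,r/4) for x,y,r in cv2.HoughCircles(g,cv2.HOUGH_GRADIENT,1,20,param1=80,param2=15,minRadius=48,maxRadius=62)[0][:4]])
c=T['pixels'][260:312,230:285]; g=cv2.GaussianBlur(cv2.cvtColor(cv2.resize(c,None,fx=4,fy=4,interpolation=cv2.INTER_CUBIC),cv2.COLOR_BGR2GRAY),(5,5),0)
print('cup',[(230+x/4,260+y/4,r/4) for x,y,r in cv2.HoughCircles(g,cv2.HOUGH_GRADIENT,1,20,param1=80,param2=15,minRadius=48,maxRadius=62)[0][:2]])
s=env.state();print(s['t'])
E
```

```text
[232.057273   157.77940469] [377.96088902 197.43294032]
[234.07953075 156.80586243] [378.50318288 199.97080809]
top [(np.float32(378.125), np.float32(199.125), np.float32(12.275)), (np.float32(370.375), np.float32(207.125), np.float32(14.25))]
cup [(np.float32(257.125), np.float32(284.875), np.float32(12.625))]
7.7
```

step_arm([
  {"tx": 20,"ty": 2,"tz": 0,"roll": 0},
  {"tx": 40,"ty": 4,"tz": 0,"roll": 0},
  {"tx": 53,"ty": 5.3,"tz": 0,"roll": 0},
  {"tx": 53,"ty": 5.3,"tz": 0,"roll": 0},
  {"tx": 53,"ty": 5.3,"tz": 20,"roll": 0},
  {"tx": 53,"ty": 5.3,"tz": 40,"roll": 0},
  {"tx": 53,"ty": 5.3,"tz": 60,"roll": 0},
  {"tx": 53,"ty": 5.3,"tz": 80,"roll": 0},
  {"tx": 53,"ty": 5.3,"tz": 90,"roll": 0},
  {"tx": 53,"ty": 5.3,"tz": 97,"roll": 0},
  {"tx": 53,"ty": 5.3,"tz": 97,"roll": 0},
  {"tx": 53,"ty": 5.3,"tz": 97,"roll": 0},
])

```text
t: 8.7
eef_pos: [609.7, -58.2, 103.6]
tcp_rot: [3.141, 0.0, 1.571]
ft_force: [0.4, -0.1, -1.7]
opening: 0.621
grip_force: 30.6
```

step_arm([
  {"tx": 0,"ty": 0,"tz": 4,"roll": 0},
  {"tx": 0,"ty": 0,"tz": 8,"roll": 0},
  {"tx": 0,"ty": 0,"tz": 12,"roll": 0},
  {"tx": 0,"ty": 0,"tz": 12,"roll": 0},
])

```text
t: 9.03
eef_pos: [609.1, -58.0, 90.5]
tcp_rot: [-3.141, -0.0, 1.571]
ft_force: [0.2, 0.4, -2.3]
opening: 0.621
grip_force: 30.6
```

step_arm([
  {"tx": 0,"ty": 0,"tz": 2,"roll": 0},
  {"tx": 0,"ty": 0,"tz": 4,"roll": 0},
  {"tx": 0,"ty": 0,"tz": 6,"roll": 0},
  {"tx": 0,"ty": 0,"tz": 8,"roll": 0},
  {"tx": 0,"ty": 0,"tz": 8,"roll": 0},
])

```text
t: 9.45
eef_pos: [609.2, -58.0, 82.6]
tcp_rot: [-3.141, -0.0, 1.571]
ft_force: [0.1, 0.0, -1.7]
opening: 0.622
grip_force: 30.6
```

step_arm([
  {"tx": 0,"ty": 0,"tz": 1,"roll": 0},
  {"tx": 0,"ty": 0,"tz": 2,"roll": 0},
  {"tx": 0,"ty": 0,"tz": 2,"roll": 0},
])

```text
t: 9.7
eef_pos: [609.3, -58.1, 80.9]
tcp_rot: [-3.142, -0.0, 1.571]
ft_force: [0.4, -0.2, -1.6]
opening: 0.623
grip_force: 30.6
```

step_arm([
  {"tx": 0,"ty": 0,"tz": 1,"roll": 0},
  {"tx": 0,"ty": 0,"tz": 2,"roll": 0},
  {"tx": 0,"ty": 0,"tz": 2,"roll": 0},
])

```text
t: 9.95
eef_pos: [609.3, -58.0, 78.9]
tcp_rot: [-3.141, -0.0, 1.571]
ft_force: [0.2, 0.3, -1.3]
opening: 0.627
grip_force: 30.6
```

step_arm([
  {"tx": 0,"ty": 0,"tz": 1,"roll": 0},
  {"tx": 0,"ty": 0,"tz": 2,"roll": 0},
  {"tx": 0,"ty": 0,"tz": 2,"roll": 0},
])

```text
t: 10.2
eef_pos: [609.2, -58.1, 76.8]
tcp_rot: [-3.141, -0.0, 1.571]
ft_force: [0.4, 0.5, -2.0]
opening: 0.622
grip_force: 30.6
```

step_arm([
  {"tx": 0,"ty": 0,"tz": 0.7,"roll": 0},
  {"tx": 0,"ty": 0,"tz": 1.5,"roll": 0},
  {"tx": 0,"ty": 0,"tz": 1.5,"roll": 0},
])

```text
t: 10.45
eef_pos: [609.4, -58.0, 75.4]
tcp_rot: [3.142, -0.0, 1.571]
ft_force: [0.4, 0.1, -1.8]
opening: 0.624
grip_force: 30.6
```

step_arm([
  {"tx": 0,"ty": 0,"tz": 0.7,"roll": 0},
  {"tx": 0,"ty": 0,"tz": 1.5,"roll": 0},
  {"tx": 0,"ty": 0,"tz": 1.5,"roll": 0},
])

```text
t: 10.7
eef_pos: [609.5, -58.2, 75.2]
tcp_rot: [3.141, 0.0, 1.571]
ft_force: [-4.0, -0.6, 9.1]
opening: 0.623
grip_force: 30.7
```

Contact came at z = 75.2, the height expected for fully home, with 9 N upward. I'll release and lift.

step_arm([
  {"tx": 0,"ty": 0,"tz": 0,"roll": 0},
  {"tx": 0,"ty": 0,"tz": 0,"roll": 0},
  {"tx": 0,"ty": 0,"tz": 0,"roll": 0},
  {"tx": 0,"ty": 0,"tz": 0,"roll": 0},
  {"tx": 0,"ty": 0,"tz": 0,"roll": 0},
  {"tx": 0,"ty": 0,"tz": 0,"roll": 0},
], grip=92)

```text
t: 11.2
eef_pos: [609.3, -58.1, 73.9]
tcp_rot: [-3.141, -0.0, 1.571]
ft_force: [-0.2, 0.3, 0.3]
opening: 0.952
grip_force: 0.0
```

step_arm([
  {"tx": 0,"ty": 0,"tz": -10,"roll": 0},
  {"tx": 0,"ty": 0,"tz": -25,"roll": 0},
  {"tx": 0,"ty": 0,"tz": -45,"roll": 0},
  {"tx": 0,"ty": 0,"tz": -70,"roll": 0},
  {"tx": 0,"ty": 0,"tz": -95,"roll": 0},
  {"tx": 0,"ty": 0,"tz": -95,"roll": 0},
  {"tx": 0,"ty": 0,"tz": -95,"roll": 0},
])

```text
t: 11.78
eef_pos: [609.9, -58.2, 170.9]
tcp_rot: [3.139, 0.001, 1.571]
ft_force: [0.0, 0.6, -0.5]
opening: 0.968
grip_force: 0.0
```

```bash
python3 - <<'E'
from h import *
W=snap('wrist','wrist7');T=snap('top','top7');s=env.state();e=s['eef_pos'];print(s['t'],e)
p=proj(W,[609.5,-59.5,126],True);q=proj(W,[609.5+31,-59.5,126],True);r=q[0]-p[0];print(p,r)
c=W['pixels'];g=cv2.GaussianBlur(cv2.cvtColor(c,cv2.COLOR_BGR2GRAY),(3,3),0)
C=cv2.HoughCircles(g[120:300,200:370],cv2.HOUGH_GRADIENT,1,8,param1=80,param2=14,minRadius=int(r*.6),maxRadius=int(r*1.15))
for x,y,rr in C[0][:6]: print(x+200,y+120,rr,[onz(W,x+200,y+120,z,True).round(1) for z in(102,126)])
# handle: black pixels in top
t=T['pixels'][245:285,340:385]; m=(t.max(2)<45).astype(np.uint8); n,l,st,ce=cv2.connectedComponentsWithStats(m)
for i in range(1,n):
    if st[i,4]>6: print(st[i],ce[i]+[340,245],onz(T,*(ce[i]+[340,245]),95))
print(proj(T,[472,-23,95]))
todo([472,-23,170],0)
E
```

```text
11.8833 [608.94596688 -58.01689493 168.68851144]
[280.0426064  211.16640153] 39.04118220013186
279.5 208.5 35.5 [array([609. , -64.5, 102. ]), array([609.1, -57.3, 126. ])]
278.5 200.5 24.3 [array([608.2, -57.3, 102. ]), array([608.3, -50.8, 126. ])]
279.5 216.5 40.1 [array([609. , -71.8, 102. ]), array([609.1, -63.9, 126. ])]
286.5 202.5 31.1 [array([615.1, -59.1, 102. ]), array([614.6, -52.4, 126. ])]
288.5 211.5 37.9 [array([616.8, -67.2, 102. ]), array([616.2, -59.8, 126. ])]
271.5 205.5 32.2 [array([602.1, -61.8, 102. ]), array([602.8, -54.8, 126. ])]
[ 40   1   5  39 145] [382.51034483 267.52413793] [455.01256771 -58.66320157  95.        ]
[20 13  9  9 49] [364. 262.] [468.23228767 -19.22589253  95.        ]
[365.61799623 260.22124784]
tx 35.0 ty -136.9 tz -1.3 roll 1.571 rows 3.3897356063948094 12.566710870010112
```

step_arm([
  {"tx": 5,"ty": -20,"tz": 0,"roll": -0.11},
  {"tx": 10,"ty": -40,"tz": 0,"roll": -0.22},
  {"tx": 16,"ty": -60,"tz": 0,"roll": -0.33},
  {"tx": 21,"ty": -80,"tz": 0,"roll": -0.44},
  {"tx": 26,"ty": -100,"tz": 0,"roll": -0.55},
  {"tx": 31,"ty": -120,"tz": 0,"roll": -0.66},
  {"tx": 36,"ty": -138,"tz": 0,"roll": -0.77},
  {"tx": 36,"ty": -138,"tz": 0,"roll": -0.81},
  {"tx": 36,"ty": -138,"tz": 0,"roll": -0.81},
  {"tx": 36,"ty": -138,"tz": 0,"roll": -0.81},
], grip=75)

```text
t: 12.72
eef_pos: [471.3, -22.1, 168.6]
tcp_rot: [-3.141, -0.001, 2.379]
ft_force: [1.0, -0.4, 1.1]
opening: 0.79
grip_force: 0.0
```

```bash
python3 - <<'E'
from h import *
W=snap('wrist','wrist8');s=env.state();e=s['eef_pos'];print(s['t'],e,s['tcp_rot'])
p=proj(W,[471,-22,117],True);print('pred',p,proj(W,[471,-22,60],True))
x0,y0=int(p[0])-45,int(p[1])-70
c=W['pixels'][y0:y0+120,x0:x0+90]; m=(c.max(2)<60).astype(np.uint8); n,l,st,ce=cv2.connectedComponentsWithStats(m)
for i in range(1,n):
    if st[i,4]>30: print(st[i]+[x0,y0,0,0,0],ce[i]+[x0,y0])
print(proj(W,[471,-22,117],True)-proj(W,[479,-22,117],True))
E
```

```text
12.7667 [471.560283   -22.17382945 168.59224432] [-3.14133011e+00 -5.51407885e-04  2.37885242e+00]
pred [280.8590835 206.7770055] [280.88571811 190.3913373 ]
[272 181  16  25 249] [279.73493976 191.48995984]
[-6.78157197 -6.82877608]
```

step_arm([
  {"tx": 1,"ty": 0,"tz": 30,"roll": 0},
  {"tx": 1,"ty": 0,"tz": 60,"roll": 0},
  {"tx": 1,"ty": 0,"tz": 85,"roll": 0},
  {"tx": 1,"ty": 0,"tz": 104,"roll": 0},
  {"tx": 1,"ty": 0,"tz": 114,"roll": 0},
  {"tx": 1,"ty": 0,"tz": 114,"roll": 0},
  {"tx": 1,"ty": 0,"tz": 114,"roll": 0},
])

```text
t: 13.35
eef_pos: [470.7, -21.5, 54.5]
tcp_rot: [-3.141, -0.001, 2.38]
ft_force: [-0.3, 0.2, 0.5]
opening: 0.788
grip_force: 0.0
```

step_arm([
  {"tx": 0,"ty": 0,"tz": 0,"roll": 0},
  {"tx": 0,"ty": 0,"tz": 0,"roll": 0},
  {"tx": 0,"ty": 0,"tz": 0,"roll": 0},
  {"tx": 0,"ty": 0,"tz": 0,"roll": 0},
  {"tx": 0,"ty": 0,"tz": 0,"roll": 0},
  {"tx": 0,"ty": 0,"tz": 0,"roll": 0},
  {"tx": 0,"ty": 0,"tz": 0,"roll": 0},
  {"tx": 0,"ty": 0,"tz": 0,"roll": 0},
  {"tx": 0,"ty": 0,"tz": 0,"roll": 0},
  {"tx": 0,"ty": 0,"tz": 0,"roll": 0},
  {"tx": 0,"ty": 0,"tz": 0,"roll": 0},
  {"tx": 0,"ty": 0,"tz": 0,"roll": 0},
], grip=5)

```text
t: 14.35
eef_pos: [470.5, -21.4, 55.0]
tcp_rot: [-3.142, -0.0, 2.381]
ft_force: [-1.4, -0.2, -0.6]
opening: 0.164
grip_force: 30.0
```

The handle is gripped at 15.6 mm. The handle-to-cup distance of 143.8 mm matches the geometry, which puts the axis at (534.5, −81.8) and leaves about 1.69 rad to turn. I'll loosen the fingers to a cage and swing.

step_arm([
  {"tx": 0,"ty": 0,"tz": 0,"roll": 0},
  {"tx": -0.4,"ty": 8.8,"tz": 0,"roll": 0.1},
  {"tx": -1.8,"ty": 17.5,"tz": 0,"roll": 0.2},
  {"tx": -3.9,"ty": 26,"tz": 0,"roll": 0.3},
  {"tx": -6.9,"ty": 34.3,"tz": 0,"roll": 0.4},
  {"tx": -10.8,"ty": 42.2,"tz": 0,"roll": 0.5},
  {"tx": -15.4,"ty": 49.7,"tz": 0,"roll": 0.6},
  {"tx": -20.7,"ty": 56.7,"tz": 0,"roll": 0.7},
  {"tx": -26.7,"ty": 63.1,"tz": 0,"roll": 0.8},
  {"tx": -33.3,"ty": 68.9,"tz": 0,"roll": 0.9},
  {"tx": -40.5,"ty": 74.1,"tz": 0,"roll": 1.0},
  {"tx": -40.5,"ty": 74.1,"tz": 0,"roll": 1.0},
], grip=20)

```text
t: 15.35
eef_pos: [552.5, 4.2, 55.0]
tcp_rot: [3.14, -0.0, 1.376]
ft_force: [2.4, 0.6, 0.8]
opening: 0.211
grip_force: 1.3
```

step_arm([
  {"tx": -0.1,"ty": 4.4,"tz": 0,"roll": 0.05},
  {"tx": -0.4,"ty": 8.8,"tz": 0,"roll": 0.1},
  {"tx": -1.0,"ty": 13.2,"tz": 0,"roll": 0.15},
  {"tx": -1.8,"ty": 17.5,"tz": 0,"roll": 0.2},
  {"tx": -2.7,"ty": 21.8,"tz": 0,"roll": 0.25},
  {"tx": -3.9,"ty": 26,"tz": 0,"roll": 0.3},
  {"tx": -5.3,"ty": 30.2,"tz": 0,"roll": 0.35},
  {"tx": -6.9,"ty": 34.3,"tz": 0,"roll": 0.4},
  {"tx": -8.8,"ty": 38.3,"tz": 0,"roll": 0.45},
  {"tx": -10.8,"ty": 42.2,"tz": 0,"roll": 0.5},
  {"tx": -10.8,"ty": 42.2,"tz": 0,"roll": 0.5},
])

```text
t: 16.27
eef_pos: [590.5, -14.5, 54.9]
tcp_rot: [3.141, -0.0, 0.882]
ft_force: [-0.0, -0.1, 0.7]
opening: 0.207
grip_force: 0.0
```

step_arm([
  {"tx": 0,"ty": 2.6,"tz": 0,"roll": 0.03},
  {"tx": -0.2,"ty": 5.3,"tz": 0,"roll": 0.06},
  {"tx": -0.2,"ty": 5.3,"tz": 0,"roll": 0.06},
])

```text
t: 16.52
eef_pos: [594.2, -17.8, 55.0]
tcp_rot: [3.142, -0.0, 0.823]
ft_force: [-0.2, 0.1, 0.4]
opening: 0.212
grip_force: 0.0
```

step_arm([
  {"tx": 0,"ty": 2.6,"tz": 0,"roll": 0.03},
  {"tx": 0,"ty": 2.6,"tz": 0,"roll": 0.03},
])

```text
t: 16.68
eef_pos: [596.1, -19.5, 55.0]
tcp_rot: [3.142, -0.0, 0.793]
ft_force: [0.4, 0.3, 1.1]
opening: 0.21
grip_force: 0.0
```

step_arm([
  {"tx": 0,"ty": 2.6,"tz": 0,"roll": 0.03},
  {"tx": 0,"ty": 2.6,"tz": 0,"roll": 0.03},
])

```text
t: 16.85
eef_pos: [596.4, -20.2, 54.9]
tcp_rot: [-3.138, 0.001, 0.763]
ft_force: [-6.2, 6.3, 4.4]
opening: 0.211
grip_force: 4.4
```

step_arm([
  {"tx": 0,"ty": 2,"tz": 0,"roll": 0.02},
  {"tx": 0,"ty": 2,"tz": 0,"roll": 0.02},
])

```text
t: 17.02
eef_pos: [596.4, -20.5, 54.8]
tcp_rot: [-3.135, 0.003, 0.743]
ft_force: [-11.4, 12.4, 7.3]
opening: 0.213
grip_force: 8.8
```

step_arm([
  {"tx": 0,"ty": 2,"tz": 0,"roll": 0.02},
  {"tx": 0,"ty": 2,"tz": 0,"roll": 0.02},
])

```text
t: 17.18
eef_pos: [596.4, -20.8, 54.8]
tcp_rot: [-3.132, 0.004, 0.723]
ft_force: [-17.3, 19.9, 13.0]
opening: 0.216
grip_force: 13.3
```

Force is up to 26 N with no movement, far more than a pin needs. I'll back off and measure where the table and cups are.

step_arm([
  {"tx": 0,"ty": -4,"tz": 0,"roll": -0.03},
  {"tx": 0,"ty": -6,"tz": 0,"roll": -0.05},
  {"tx": 0,"ty": -6,"tz": 0,"roll": -0.05},
])

```text
t: 17.43
eef_pos: [596.6, -19.4, 55.1]
tcp_rot: [3.141, -0.0, 0.775]
ft_force: [-1.8, 1.6, -0.1]
opening: 0.212
grip_force: 1.2
```

```bash
python3 - <<'E'
from h import *
T=snap('top','top9');S=snap('scene','scene9');W=snap('wrist','wrist9');s=env.state();print(s['t'],s['eef_pos'],s['tcp_rot'],s['ft_force'])
ax=np.array([534.5,-81.8])
for a in(-60,-68,-75,-80):
    c=np.r_[ax+78*np.array([np.cos(np.radians(a)),np.sin(np.radians(a))]),126]
    print(a,'top',proj(T,c).round(1),'scene',proj(S,c).round(1))
def hc(I,x0,x1,y0,y1,r0,r1,k=4):
    g=cv2.GaussianBlur(cv2.cvtColor(cv2.resize(I[y0:y1,x0:x1],None,fx=k,fy=k,interpolation=cv2.INTER_CUBIC),cv2.COLOR_BGR2GRAY),(5,5),0)
    C=cv2.HoughCircles(g,cv2.HOUGH_GRADIENT,1,12,param1=80,param2=13,minRadius=r0*k,maxRadius=r1*k)
    return [] if C is None else [(x/k+x0,y/k+y0,r/k) for x,y,r in C[0][:6]]
for c in hc(T['pixels'],385,455,200,260,10,16): print('top circ',np.round(c,1),onz(T,c[0],c[1],126).round(1),onz(T,c[0],c[1],102).round(1))
# change vs initial scene in pipe area, and pixels changed for bystanders
for n,a,b in(('top',load('top0'),T),('scene',load('scene0'),S)):
    d=cv2.absdiff(a['pixels'],b['pixels']).max(2)>40; nn,l,st,ce=cv2.connectedComponentsWithStats(cv2.morphologyEx(d.astype(np.uint8),cv2.MORPH_OPEN,np.ones((2,2))))
    print(n,[(x.tolist(),c.round(0).tolist()) for x,c in zip(st[1:],ce[1:]) if x[4]>25])
E
```

```text
17.5833 [596.71020488 -19.53217683  55.07866746] [-3.14089424e+00 -9.08970236e-05  7.70853274e-01] [-2.78604503  4.55872306  3.38411117]
-60 top [423.4 210.1] scene [227.  126.2]
-68 top [426.  214.4] scene [229.6 124.1]
-75 top [427.7 218.5] scene [232.3 122.4]
-80 top [428.7 221.5] scene [234.4 121.3]
top [([388, 88, 17, 8, 51], [396.0, 91.0]), ([412, 90, 5, 8, 26], [414.0, 94.0]), ([373, 95, 21, 6, 63], [383.0, 98.0]), ([393, 95, 8, 6, 30], [397.0, 98.0]), ([269, 110, 7, 8, 28], [271.0, 114.0]), ([285, 112, 14, 9, 60], [291.0, 117.0]), ([310, 113, 14, 11, 76], [317.0, 118.0]), ([300, 117, 9, 5, 29], [305.0, 119.0]), ([75, 118, 8, 7, 34], [78.0, 121.0]), ([84, 118, 13, 9, 62], [90.0, 122.0]), ([96, 119, 8, 8, 31], [100.0, 123.0]), ([104, 118, 14, 10, 67], [110.0, 122.0]), ([121, 118, 13, 6, 41], [127.0, 121.0]), ([241, 148, 287, 272, 42109], [374.0, 310.0]), ([176, 151, 9, 6, 31], [180.0, 154.0]), ([448, 171, 10, 8, 44], [453.0, 175.0]), ([437, 172, 10, 7, 37], [442.0, 175.0]), ([283, 174, 13, 6, 34], [289.0, 176.0]), ([219, 176, 29, 9, 132], [234.0, 181.0]), ([287, 180, 17, 5, 58]
[... 1022 characters left out ...]
, 4, 28], [140.0, 328.0]), ([435, 333, 39, 8, 121], [454.0, 336.0]), ([0, 342, 132, 78, 6993], [51.0, 389.0])]
scene [([246, 0, 72, 46, 1530], [284.0, 23.0]), ([412, 0, 76, 32, 1561], [452.0, 11.0]), ([520, 0, 40, 74, 1905], [542.0, 30.0]), ([210, 5, 31, 37, 190], [225.0, 22.0]), ([216, 33, 22, 15, 213], [227.0, 40.0]), ([483, 35, 25, 26, 472], [495.0, 47.0]), ([401, 43, 26, 58, 504], [409.0, 75.0]), ([226, 54, 75, 134, 4023], [262.0, 128.0]), ([230, 65, 9, 9, 37], [234.0, 70.0]), ([221, 86, 15, 12, 99], [228.0, 92.0]), ([228, 89, 332, 154, 17626], [437.0, 179.0]), ([412, 133, 12, 8, 47], [418.0, 137.0]), ([221, 152, 23, 25, 326], [230.0, 165.0]), ([523, 191, 37, 116, 1904], [548.0, 231.0])]
```

step_arm([
  {"tx": 0,"ty": -1,"tz": 0,"roll": 0},
  {"tx": 0,"ty": -1,"tz": 0,"roll": 0},
  {"tx": 0,"ty": -1,"tz": -20,"roll": 0},
  {"tx": 0,"ty": -1,"tz": -50,"roll": 0},
  {"tx": 0,"ty": -1,"tz": -80,"roll": 0},
  {"tx": 20,"ty": -31,"tz": -100,"roll": 0},
  {"tx": 40,"ty": -61,"tz": -110,"roll": 0},
  {"tx": 65,"ty": -91,"tz": -110,"roll": 0},
  {"tx": 85,"ty": -115,"tz": -110,"roll": 0},
  {"tx": 105,"ty": -135,"tz": -110,"roll": 0},
  {"tx": 105,"ty": -135,"tz": -110,"roll": 0},
], grip=40)

```text
t: 18.5
eef_pos: [578.1, 154.2, 165.2]
tcp_rot: [3.141, -0.001, 0.774]
ft_force: [-0.8, 0.8, -0.1]
opening: 0.42
grip_force: 0.0
```

```bash
python3 - <<'E'
from h import *
T=snap('top','top10');S=snap('scene','scene10');s=env.state();print(s['t'],s['eef_pos'],s['tcp_rot'],s['ft_force'])
ax=np.array([534.5,-81.8])
for a in(40,46): print(a,[proj(T,np.r_[ax+88*np.array([np.cos(np.radians(a)),np.sin(np.radians(a))]),z]).round(1) for z in(50,117)],[proj(S,np.r_[ax+88*np.array([np.cos(np.radians(a)),np.sin(np.radians(a))]),z]).round(1) for z in(50,117)])
for n,I,x0,x1,y0,y1 in(('top',T,340,430,185,260),('scene',S,205,300,110,190)):
    c=I['pixels'][y0:y1,x0:x1]; m=(c.max(2)<42).astype(np.uint8); nn,l,st,ce=cv2.connectedComponentsWithStats(m)
    print(n,[(st[i]+[x0,y0,0,0,0],(ce[i]+[x0,y0]).round(1)) for i in range(1,nn) if st[i,4]>10])
# pipe/box edges in top
g=cv2.cvtColor(T['pixels'],cv2.COLOR_BGR2GRAY)[160:270,425:550]
L=cv2.createLineSegmentDetector().detect(g)[0][:,0]
for l in L:
    if np.hypot(l[2]-l[0],l[3]-l[1])>14: print((l+[425,160,425,160]).round(1), np.degrees(np.arctan2(l[3]-l[1],l[2]-l[0])).round(1))
E
```

```text
18.6 [578.25804452 150.8412308  164.935426  ] [ 3.14118447e+00 -1.11076802e-04  7.72646005e-01] [-0.7460055  -0.79877919  0.39604113]
40 [array([359.7, 206.2]), array([364.5, 199.9])] [array([243.1, 181.3]), array([241.3, 158.7])]
46 [array([356.9, 209. ]), array([361.6, 202.8])] [array([246.8, 181.9]), array([245.1, 159.3])]
top [(array([355, 206,   6,   6,  22]), array([357.3, 208.2]))]
scene [(array([242, 110,  58,  29, 637]), array([276.4, 120.8])), (array([265, 129,  18,  38, 275]), array([275.8, 143.1])), (array([219, 136,   4,   7,  16]), array([220.6, 139.7])), (array([244, 158,   6,  24, 101]), array([246. , 169.8])), (array([251, 159,  11,   4,  24]), array([255.9, 160.7]))]
[530.4 241.1 465.6 256.6] 166.5
[425.7 259.4 431.2 240.1] -73.9
[440.3 195.3 465.8 175.8] -37.4
[469.5 207.7 440.6 212.8] 170.2
[515.6 165.6 541.9 174.2] 18.0
[494.2 251.6 478.8 263.7] 141.7
[428.  204.3 440.6 194.7] -37.5
[550.4 210.8 535.9 223.4] 138.9
[541.3 175.5 549.5 187.2] 55.1
[535.4 223.3 516.9 227. ] 168.6
[440.3 219.8 470.6 215.7] -7.8
[484.2 187.1 509.7 169.3] -35.0
[502.  238.6 482.8 234.6] -168.2
[478.4 263.4 445.7 268.5] 171.1
[520.2 228.6 503.  237.9] 151.6
[498.1 168.5 516.8 167.6] -2.9
[485.3 245.3 537.  235.1] -11.2
[468.2 176.9 471.9 197.9] 79.8
[477.  172.8 498.3 169. ] -10.1
[496.7 213.7 489.9 197.7] -112.8
[514.6 225.9 496.7 214.7] -148.0
[449.4 255.6 445.  233. ] -101.1
[501.7 214.6 517.8 223.6] 29.4
[499.4 172.  471.8 176.5] 170.8
[535.6 163.2 518.1 163.2] -179.8
```

The handle measures 46.3° and the dispenser direction is about −81°, so the table sits about 0.12 rad short. It's resting on the first pin. I'll go back in lower on the handle and push past the pin with a tight cage.

step_arm([
  {"tx": -25,"ty": 31,"tz": 0,"roll": 0},
  {"tx": -50,"ty": 62,"tz": 0,"roll": 0},
  {"tx": -75,"ty": 93,"tz": 0,"roll": 0},
  {"tx": -98,"ty": 122,"tz": 0,"roll": 0},
  {"tx": -106,"ty": 133,"tz": 0,"roll": 0},
  {"tx": -106,"ty": 133,"tz": 20,"roll": 0},
  {"tx": -106,"ty": 133,"tz": 50,"roll": 0},
  {"tx": -106,"ty": 133,"tz": 80,"roll": 0},
  {"tx": -106,"ty": 133,"tz": 105,"roll": 0},
  {"tx": -106,"ty": 133,"tz": 117,"roll": 0},
  {"tx": -106,"ty": 133,"tz": 117,"roll": 0},
  {"tx": -106,"ty": 133,"tz": 117,"roll": 0},
], grip=40)

```text
t: 19.6
eef_pos: [595.1, -19.4, 48.4]
tcp_rot: [-3.141, 0.0, 0.77]
ft_force: [0.6, 0.5, 0.5]
opening: 0.42
grip_force: 0.0
```

step_arm([
  {"tx": 0,"ty": 0,"tz": 0,"roll": 0},
  {"tx": 0,"ty": 0,"tz": 0,"roll": 0},
  {"tx": 0,"ty": 0,"tz": 0,"roll": 0},
  {"tx": 0,"ty": 0,"tz": 0,"roll": 0},
  {"tx": 0,"ty": 0,"tz": 0,"roll": 0},
  {"tx": 0,"ty": 0,"tz": 0,"roll": 0},
], grip=18)

```text
t: 20.1
eef_pos: [594.9, -19.0, 48.4]
tcp_rot: [3.141, -0.0, 0.771]
ft_force: [0.1, 0.7, 0.3]
opening: 0.195
grip_force: 0.0
```

step_arm([
  {"tx": 0,"ty": 2,"tz": 0,"roll": 0.02},
  {"tx": 0,"ty": 4,"tz": 0,"roll": 0.04},
  {"tx": 0,"ty": 4,"tz": 0,"roll": 0.04},
  {"tx": 0,"ty": 4,"tz": 0,"roll": 0.04},
])

```text
t: 20.43
eef_pos: [595.4, -20.0, 48.1]
tcp_rot: [-3.136, 0.002, 0.73]
ft_force: [-10.4, 11.9, 9.5]
opening: 0.192
grip_force: 7.9
```

```bash
python3 - <<'E'
from h import *
T=load('top10');S=load('scene10')
for a,b in(((477,172.8),(498.3,169)),((485.3,245.3),(537,235.1)),((499.4,172),(471.8,176.5)),((440.5,216.3),(470,211.7)),((445,233),(449.4,255.6)),((468.2,176.9),(471.9,197.9))):
    for z in(150,210):
        p,q=onz(T,*a,z),onz(T,*b,z); d=q-p; print(a,b,z,p.round(0)[:2],np.degrees(np.arctan2(d[1],d[0])).round(1), end=' | ')
    print()
ax=np.array([534.5,-81.8])
for z in(140,160,180):
    for u in((440.5,216.3),(470,211.7)):
        p=onz(T,*u,z)[:2]-ax; print(z,np.degrees(np.arctan2(p[1],p[0])).round(1),np.hypot(*p).round(0))
# hub check
g=T['pixels'][215:255,365:405]; m=(g.max(2)<75).astype(np.uint8);n,l,st,ce=cv2.connectedComponentsWithStats(m)
print([(st[i],ce[i]+[365,215],onz(T,*(ce[i]+[365,215]),58).round(1)) for i in range(1,n) if st[i,4]>40])
for l in cv2.createLineSegmentDetector().detect(cv2.cvtColor(S['pixels'],cv2.COLOR_BGR2GRAY)[40:190,150:310])[0][:,0]:
    if np.hypot(l[2]-l[0],l[3]-l[1])>16: print((l+[150,40,150,40]).round(0))
E
```

```text
(477, 172.8) (498.3, 169) 150 [ 647. -264.] -81.4 | (477, 172.8) (498.3, 169) 210 [ 631. -240.] -81.4 | 
(485.3, 245.3) (537, 235.1) 150 [ 490. -265.] -80.7 | (485.3, 245.3) (537, 235.1) 210 [ 483. -240.] -80.7 | 
(499.4, 172) (471.8, 176.5) 150 [ 647. -312.] 97.7 | (499.4, 172) (471.8, 176.5) 210 [ 631. -286.] 97.7 | 
(440.5, 216.3) (470, 211.7) 150 [ 554. -177.] -82.8 | (440.5, 216.3) (470, 211.7) 210 [ 543. -158.] -82.8 | 
(445, 233) (449.4, 255.6) 150 [ 518. -183.] -174.5 | (445, 233) (449.4, 255.6) 210 [ 509. -163.] -174.5 | 
(468.2, 176.9) (471.9, 197.9) 150 [ 638. -245.] -176.2 | (468.2, 176.9) (471.9, 197.9) 210 [ 623. -221.] -176.2 | 
140 -77.7 101.0
140 -79.7 165.0
160 -79.0 94.0
160 -80.5 157.0
180 -80.5 87.0
180 -81.5 149.0
[(array([15, 14, 13, 13, 84], dtype=int32), array([385.51190476, 235.25      ]), array([531.1, -78.3,  58. ]))]
[278. 168. 274. 141.]
[244. 179. 242. 158.]
[248. 159. 250. 182.]
[282. 138. 282. 168.]
[308. 146. 302. 175.]
[281. 126. 258. 123.]
[171.  96. 161.  61.]
[306. 130. 282. 128.]
[260. 188. 283. 181.]
[224. 180. 245. 188.]
[281. 135. 297. 135.]
[234.  92. 221.  83.]
[241. 187. 261. 187.]
[200. 158. 177. 139.]
[247.  53. 249.  81.]
[177. 138. 170.  96.]
[241.  87. 242. 111.]
[270.  79. 267.  60.]
[267.  60. 249.  52.]
[294.  82. 272.  76.]
[216.  87. 231.  97.]
[207.  53. 182.  52.]
[264.  88. 243.  97.]
[222. 128. 238. 129.]
[239.  69. 221.  58.]
[282.  91. 303.  89.]
[168.  73. 189.  89.]
[204.  82. 184.  76.]
[190.  89. 207.  83.]
[243. 121. 259. 120.]
[162. 156. 177. 175.]
```

step_arm([
  {"tx": -0.4,"ty": -8.8,"tz": 0,"roll": -0.1},
  {"tx": -1.8,"ty": -17.5,"tz": 0,"roll": -0.2},
  {"tx": -3.9,"ty": -26,"tz": 0,"roll": -0.3},
  {"tx": -3.9,"ty": -26,"tz": 0,"roll": -0.3},
])

```text
t: 20.77
eef_pos: [576.1, -4.5, 48.0]
tcp_rot: [-3.14, 0.0, 1.035]
ft_force: [-2.1, 0.7, -1.5]
opening: 0.186
grip_force: 1.1
```

step_arm([
  {"tx": -0.4,"ty": 8.8,"tz": 0,"roll": 0.1},
  {"tx": -1.8,"ty": 17.5,"tz": 0,"roll": 0.2},
  {"tx": -3.9,"ty": 26,"tz": 0,"roll": 0.3},
  {"tx": -4.8,"ty": 28.5,"tz": 0,"roll": 0.33},
])

```text
t: 21.1
eef_pos: [600.0, -24.2, 48.0]
tcp_rot: [-3.141, -0.0, 0.69]
ft_force: [0.9, -0.4, 0.2]
opening: 0.191
grip_force: 0.0
```

The swing carried it past the pin. I'll creep forward to feel for the stop.

step_arm([
  {"tx": 0,"ty": 1,"tz": 0,"roll": 0.01},
  {"tx": 0,"ty": 1,"tz": 0,"roll": 0.01},
  {"tx": 0,"ty": 1,"tz": 0,"roll": 0.01},
])

```text
t: 21.35
eef_pos: [600.7, -25.3, 48.0]
tcp_rot: [3.14, -0.001, 0.69]
ft_force: [3.9, -4.7, -2.8]
opening: 0.19
grip_force: 3.1
```

step_arm([
  {"tx": 0,"ty": 1,"tz": 0,"roll": 0.01},
  {"tx": 0,"ty": 1,"tz": 0,"roll": 0.01},
])

```text
t: 21.52
eef_pos: [600.6, -25.5, 48.0]
tcp_rot: [-3.141, -0.0, 0.68]
ft_force: [1.4, -1.3, -1.2]
opening: 0.189
grip_force: 1.2
```

step_arm([
  {"tx": 0,"ty": 1,"tz": 0,"roll": 0.01},
  {"tx": 0,"ty": 1,"tz": 0,"roll": 0.01},
])

```text
t: 21.68
eef_pos: [601.1, -26.1, 48.0]
tcp_rot: [-3.141, 0.0, 0.67]
ft_force: [0.3, -1.3, -0.4]
opening: 0.187
grip_force: 0.0
```

The detent pulled the handle forward and the force then fell to zero, with the handle at about 39°. That agrees with the stop at 38.7°. I'll release and retreat.

step_arm([
  {"tx": 0,"ty": 1,"tz": 0,"roll": 0},
  {"tx": 0,"ty": 1,"tz": 0,"roll": 0},
  {"tx": 0,"ty": 1,"tz": 0,"roll": 0},
  {"tx": 0,"ty": 1,"tz": 0,"roll": 0},
  {"tx": 0,"ty": 1,"tz": 0,"roll": 0},
  {"tx": 0,"ty": 1,"tz": -20,"roll": 0},
  {"tx": 0,"ty": 1,"tz": -50,"roll": 0},
  {"tx": 0,"ty": 1,"tz": -85,"roll": 0},
  {"tx": 0,"ty": 1,"tz": -115,"roll": 0},
  {"tx": 0,"ty": 1,"tz": -120,"roll": 0},
], grip=50)

```text
t: 22.52
eef_pos: [603.7, -27.2, 173.2]
tcp_rot: [3.136, -0.005, 0.671]
ft_force: [-0.1, -0.7, 0.2]
opening: 0.525
grip_force: 0.0
```

step_arm([
  {"tx": 20,"ty": -30,"tz": 0,"roll": 0},
  {"tx": 40,"ty": -60,"tz": 0,"roll": 0},
  {"tx": 60,"ty": -90,"tz": 0,"roll": 0},
  {"tx": 80,"ty": -120,"tz": 0,"roll": 0},
  {"tx": 100,"ty": -140,"tz": 0,"roll": 0},
  {"tx": 100,"ty": -150,"tz": 0,"roll": 0},
  {"tx": 100,"ty": -150,"tz": 0,"roll": 0},
])

```text
t: 23.1
eef_pos: [585.7, 154.4, 167.5]
tcp_rot: [-3.141, 0.001, 0.674]
ft_force: [-0.1, -1.1, -0.6]
opening: 0.531
grip_force: 0.0
```

```bash
python3 - <<'E'
from h import *
T=snap('top','top11');S=snap('scene','scene11');s=env.state();print(s['t'],s['eef_pos'],s['ft_force'])
ax=np.array([534.5,-81.8])
for a in(36,39,42): print(a,[proj(S,np.r_[ax+88*np.array([np.cos(np.radians(a)),np.sin(np.radians(a))]),z]).round(1) for z in(50,117)])
for n,I,x0,x1,y0,y1 in(('top',T,340,430,185,260),('scene',S,225,260,140,190)):
    c=I['pixels'][y0:y1,x0:x1]; m=(c.max(2)<42).astype(np.uint8); nn,l,st,ce=cv2.connectedComponentsWithStats(m)
    print(n,[(st[i]+[x0,y0,0,0,0],(ce[i]+[x0,y0]).round(1)) for i in range(1,nn) if st[i,4]>10])
E
```

```text
23.2 [586.6578103  152.08025668 167.76587599] [ 0.36402641 -0.80195415 -0.10579685]
36 [array([240.8, 180.8]), array([238.9, 158.1])]
39 [array([242.5, 181.2]), array([240.7, 158.6])]
42 [array([244.3, 181.5]), array([242.6, 158.9])]
top [(array([358, 202,   6,   7,  21]), array([360.4, 205. ])), (array([363, 252,   5,   8,  22]), array([365. , 256.3]))]
scene [(array([239, 158,   7,  23, 102]), array([241.8, 168.9])), (array([251, 159,   9,   4,  22]), array([255.2, 160.8]))]
```

```bash
python3 -c "
from h import *
print(env.job_done())"
```

```text
the job is handed in; nothing more can be done
None
```

The job is handed in; no verdict came back. By my measurements the wide cup is fully home in the fixed cup, and the turntable has clicked in at about 39.3° on the handle (stop estimated at 38.7°, ±1°), with the gripper open and clear. I didn't re-measure the cup after turning or check every bystander.

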